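# Refit the back panel of a clock case

### The arm

A 6-joint arm with a two-finger parallel gripper is mounted at the origin on the work surface. World frame = base frame: x ahead of the robot, y to its left, z up, the work surface at z = 0. Lengths are in mm, angles in rad, forces in N, time in s.
With the tool pointing down it reaches from about 275 to 750 mm from the base axis. Payload 10.2 kg.
Tool frame: the origin (TCP) lies at the very end of the fingers, on their centre line; the grasp point (between the pads) lies 19 mm behind it (ctrl.tcp_to_grasp is the distance from the TCP to the grasp point, in mm); z points along the fingers, x is the direction in which the jaws open and shut, and the axes are right-handed (so a half turn about z gives the same grasp; the last joint's range is limited). The gripper opens to 85 mm and grips with 20 to 120 N. Pads are 22 mm wide; open, the fingers measure 114 mm over their backs; the gripper's body (76 mm by 85 mm) begins 54 mm behind the grasp point. The pads swing forward as they close: fully open they stand 13 mm farther back than shut.
Start: joints at [0.881, 0.313, 1.498, -0, 1.331, -0.223], TCP at [236.279, 468.832, 231.294] pointing down, gripper open.
Joint ranges: [-2.94, 2.94], [-0.97, 2.17], [0.19, 2.56], [-1.23, 4.37], [0.02, 3.11], [-2.88, 2.88]. Speed limits (rad/s): [2.39, 2.39, 3.01, 3.14, 3.14, 3.14].

### API

Orientations are given as a unit quaternion [w, x, y, z].
In Python, from rig import monitor, vision, order, ctrl gives the robot as it stands. The module is installed in compiled form; this text tells all that it offers.
- The arm moves only by the shell command python3 -m pendant 'ROWS' [FORCE]. ROWS is JSON, a list that holds one entry, the list of rows, each a list of 5 numbers: the closure, from -1 (fully open) to 1 (shut), then the shift along the world's x, y, z in m, then the turn about the world's z in degrees. In form: [[[fingers, dx, dy, dz, spin], ...]]. A call has 1 to 20 rows; each row is the pose to reach, as a shift and turn from the pose commanded when the call began; what a row does not reach only later rows make up. A row lasts 1/10 s, in which the tool goes at most 50 mm and 8.59 degrees, less where a joint would pass 70% of its speed; a pose out of reach is approached as far as the arm can. A call with a gripper value outside its range is refused whole. The fingers move at their own pace and stop on an object; FORCE is the grip in N (left out, the last holds). Time passes only in rows, so rows that repeat a pose let the fingers close. It gives the time, the measured TCP pose, the force and the opening at its end, in the units of the state.
- monitor.sense(): the state, without advancing time (a new reading comes with each control period).
- vision.capture(name): name is "scene" or "side" or "wrist"; returns (picture, depth): 420x560x3 uint8, red, green, blue; 420x560 float32, mm along the optical axis (not along the pixel's ray), 0 where there is no reading.
- vision.camera_info(name): a dict with "fov_y" (degrees; the focal length in pixels is half the picture's height over the tangent of half this angle, whatever the lens; pixels are square), "cx", "cy" (the principal point, pixels), "R" (3x3) and "t" (3): a world point X has camera coordinates R X + t; the wrist camera has in their place "hand_eye" (4x4, takes a point from camera to tool coordinates, whose origin is the TCP and whose axes are the tool frame's). Camera axes: x right, y down, z forward; pixel columns grow to the right and rows downward; lengths in mm; the calibration is good to about 2 mm. A picture is of the moment at which its call begins: read the wrist's pose just before it. camera_info takes no time and is no camera call.
- order.finish_job(): hands the job in, once; it reports no verdict.
The state is a dict: "time_s": time; "joints": joint angles; "dq": joint speeds; "tau": joint torques, N m; "eef_pos": TCP position; "ee_rot": TCP orientation; "force": force on the tool from outside, world axes, zero at the start; "wrist_torque": the same for the moment, N m; "grip_width": opening from 0.0 (shut) to 1.0 (fully open).
Only numpy, scipy, OpenCV 4.12 (cv2) and the standard library are available. Lean on these libraries where they do the work, as an engineer would, in place of code of your own. Each camera call takes 0.05 s, during which the arm holds its last target.

### The job

Fit the dark panel into the back of the clock case: hold it tilted, hook one of its short edges under the brass lip, then lower the opposite edge gently until the panel lies flat and fully down on the ledges inside the case, and let go. Leave the pale plywood panel where it is.

Things in the scene. Friction and masses are not known exactly. Their poses are not given: they have to be found in the camera images.
- panel: dark brown wooden panel, loose, flat on the bench: plate 160 (x) by 120 (y) by 8 mm with a pale wooden grip bar upright in the middle of its top, 16 (x) by 60 (y) by 34 mm tall (bar top 42 mm above the plate's underside); about 0.2 kg. Origin: centre of the underside; z up. The panel is the same after a half turn: either 120 mm edge (x = +80 or -80 mm) may go under the lip
- case: dark wooden clock case, fixed, open at the top, outside 198 (x) by 160 (y) mm; origin: centre of its underside, z up. Recess inside: x -87 to 87, y -68 to 68 mm; its ledges, at z = 70 mm, carry the panel (inner edges x = -30, x = 65, y = +-43). Walls at +x and +-y end at z = 84 mm; the brass lip is on the -x wall. Fitted, the panel's origin is about (0, 0, 70) mm here, its x parallel to this x
- lip (a point): middle of the lower inner edge of the brass lip, at (-63, 0, 92) mm in the case's frame, with its axes. The lip, 160 mm long in y, overhangs the recess from x = -87 to -63 mm, z 92 to 100 mm: a slot 22 mm high above the ledge. From lip to +x wall is 150 mm, so the 160 mm panel enters only tilted, the edge at the lip low
- spare: a pale plywood panel with a dark grip bar, loose on the bench, same shape and size as the dark panel, same kind of origin; not to be used
Things that resemble listed ones, but are neither listed nor needed, are in the scene too. Leave any blue or purple look-alike of the panel alone.

How it is judged (in metres and radians):
On the way:
1. one edge of the dark panel is under the brass lip while the panel is still tilted (3 degrees or more) (z of lip in the frame of panel between 0.005 and 0.035 m and x of lip in the frame of panel between -0.077 and 0.077 m and y of lip in the frame of panel between -0.03 and 0.03 m and angle between panel's own z axis and vertical between 0.052 and 0.8 rad), for 0.1 s.
At the end, for the whole second after the job is handed in: The dark panel lies still and released in the case, one edge under the brass lip: origin within 12 mm of the recess centre in the case's x and y and 4 mm of ledge height, tilted under 3.4 degrees, length within 10 degrees of the case's. The pale panel is within 30 mm of its start (z of lip in the frame of panel above 0.005 m and x of panel in the frame of case between -0.012 and 0.012 m and y of panel in the frame of case between -0.012 and 0.012 m and z of panel in the frame of case between 0.066 and 0.0745 m and angle between the x axis of panel and the x axis of case, either way round below 0.18 rad and angle between panel's own z axis and vertical below 0.06 rad and linear speed of panel below 0.02 m/s and distance of spare from where it was at the start of the episode below 0.03 m); the robot touches nothing.
It fails at once if the pale plywood panel is moved by more than 30 mm (distance of spare from where it was at the start of the episode above 0.03 m).
It fails at once if the hooked dark panel's free edge is dropped or slammed down instead of lowered (panel turning faster than 4 rad/s in the case) (distance between panel and lip below 0.12 m and angular speed of panel above 4 rad/s).
It also fails if it takes over 38 s, if anything falls off the work surface, if the arm or the gripper's body presses on something with over 40 N, if the wrist force passes 120 N, or if a joint passes its speed limit or range.

## Working session

There is one attempt and no reset: what is moved stays moved. The work goes in short steps, Python scripts to look and compute and a shell command to move; the robot and the scene stay as the last step left them, time stands still between calls to the robot, and variables do not carry over. Pictures are saved under pics/ and viewed, and the job is handed in when it is done.

```bash
mkdir -p pics; cat > h.py <<'E'
import numpy as np,cv2
from rig import monitor,vision,order,ctrl
def cam(n):
    i=vision.camera_info(n); f=210/np.tan(np.radians(i['fov_y'])/2); return i,f
def cap(n,tag):
    s=monitor.sense(); p,d=vision.capture(n); cv2.imwrite(f'pics/{tag}.png',p[:,:,::-1]); np.savez(f'pics/{tag}.npz',p=p,d=d,pos=s['eef_pos'],q=s['ee_rot']); return p,d
def cloud(n,tag):
    z=np.load(f'pics/{tag}.npz'); d=z['d'].astype(float); i,f=cam(n)
    v,u=np.mgrid[0:420,0:560]
    P=np.stack([(u-i['cx'])/f*d,(v-i['cy'])/f*d,d],-1)
    if 'R' in i: W=(P-np.array(i['t']).ravel())@np.array(i['R'])
    else:
        from scipy.spatial.transform import Rotation as Ro
        H=np.array(i['hand_eye']); q=z['q']; T=P@H[:3,:3].T+H[:3,3]
        W=T@Ro.from_quat([q[1],q[2],q[3],q[0]]).as_matrix().T+z['pos']
    W[d==0]=np.nan
    return W,z['p']
E
python3 - <<'E'
from h import *
print(monitor.sense(),ctrl.tcp_to_grasp)
for n in('scene','side'): cap(n,n+'0'); i=vision.camera_info(n); print(n,{k:np.round(v,3).tolist() for k,v in i.items()})
E
```

```text
{'time_s': 0.0, 'joints': array([ 8.80596569e-01,  3.13429722e-01,  1.49843364e+00, -6.13058449e-05,
        1.33101537e+00, -2.23398335e-01]), 'dq': array([ 2.40238714e-04,  8.92251171e-05,  7.74113304e-04, -1.03321718e-04,
        2.07103069e-03, -8.15224820e-04]), 'tau': array([-3.48980184e-04, -4.12270439e+01, -2.59745514e+01, -2.04782705e-04,
        4.12602240e-03, -2.01746980e-05]), 'eef_pos': array([236.11891289, 468.61103961, 230.74675289]), 'ee_rot': array([ 2.35699269e-04,  8.51474775e-01,  5.24395168e-01, -5.99028746e-04]), 'force': array([-0.45687527,  0.20189058, -0.55148246]), 'wrist_torque': array([-0.01021771,  0.00223667, -0.0184372 ]), 'grip_width': 1.0010496347048452} 18.700000000000003
scene {'fov_y': 52.394, 'cx': 280.215, 'cy': 210.124, 'R': [[0.814, 0.58, -0.0], [0.494, -0.693, -0.525], [-0.305, 0.428, -0.851]], 't': [-296.305, -258.366, 1192.677]}
side {'fov_y': 48.017, 'cx': 275.004, 'cy': 205.543, 'R': [[0.944, -0.329, 0.02], [-0.137, -0.446, -0.885], [0.3, 0.833, -0.466]], 't': [-442.017, 113.883, 1187.017]}
```

View pics/scene0.png

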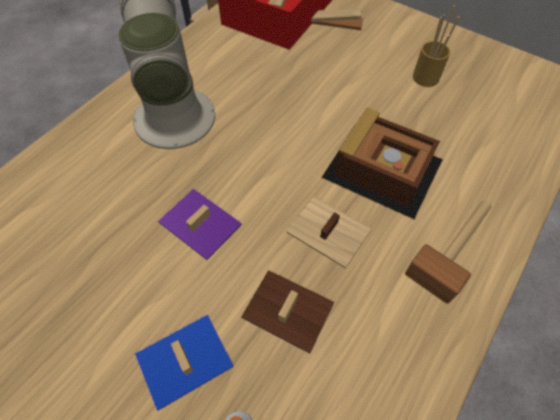

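View pics/side0.png

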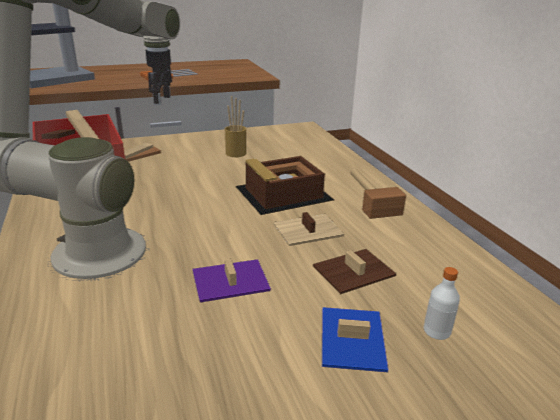

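In the scene view, four plates could be taken for the panel: dark brown at (288,310), pale plywood at (329,232), purple at (200,222) and blue at (184,360). The one to use is the dark brown plate with the pale bar at (288,310). The case is at (390,155), with the brass lip on its left side at (360,132).

```bash
python3 - <<'E'
from h import *
W,p=cloud('scene','scene0'); S,ps=cloud('side','side0')
for n,(u,v) in dict(dark=(270,310),bar=(288,300),pale=(310,232),bench=(330,330),lip=(360,132),wall=(418,185)).items(): print(n,np.round(W[v,u],1))
for n,(u,v) in dict(dark=(340,275),bar=(355,262),lip=(260,170),bench=(300,320)).items(): print('side',n,np.round(S[v,u],1))
for nm,C,I,roi in(('scene',W,p,(slice(265,355),slice(235,340))),('side',S,ps,(slice(245,295),slice(305,400)))):
    hsv=cv2.cvtColor(I,cv2.COLOR_RGB2HSV)
    m=np.zeros((420,560),bool); m[roi]=True
    A=C.copy(); A[~m]=np.nan
    pl=(I.astype(int).sum(-1)<260)&m&(np.abs(C[...,2]-8)<7)
    pts=C[pl][:,:2].astype(np.float32); r=cv2.minAreaRect(pts); print(nm,'plate',pl.sum(),r,np.median(C[pl][:,2]))
    b=m&(C[...,2]>33)
    r=cv2.minAreaRect(C[b][:,:2].astype(np.float32)); print('bar',b.sum(),r,np.percentile(C[b][:,2],[50,95]))
im=cv2.resize(p[255:365,225:350],None,fx=5,fy=5); cv2.imwrite('pics/crop1.png',im[:,:,::-1])
im=cv2.resize(p[95:220,315:450],None,fx=4.5,fy=4.5); cv2.imwrite('pics/crop2.png',im[:,:,::-1])
E
```

```text
dark [ 545.7 -292.3    8.2]
bar [ 570.2 -262.3   40.4]
pale [511.2 -87.5   7.1]
bench [ 669.7 -252.2   -1.2]
lip [482.  166.2 100.9]
wall [663.6 118.8  83.7]
side dark [ 530.7 -284.1    5.7]
side bar [ 568.2 -281.9   33.2]
side lip [471.5 152.   99.4]
side bench [ 385.5 -394.3    0.7]
scene plate 3866 ((574.6549072265625, -268.3391418457031), (158.79281616210938, 121.38851165771484), 7.749295234680176) 7.298979912380234
bar 239 ((575.3070678710938, -269.548828125), (16.466867446899414, 59.39710235595703), 7.535705089569092) [40.9662107  43.39495338]
side plate 1754 ((572.7996826171875, -273.23944091796875), (160.6575927734375, 124.28044128417969), 8.274383544921875) 7.260395787005539
bar 150 ((574.1351318359375, -272.7449645996094), (18.97139549255371, 62.91363525390625), 7.373672008514404) [40.5852237  43.15767662]
```

View pics/crop1.png

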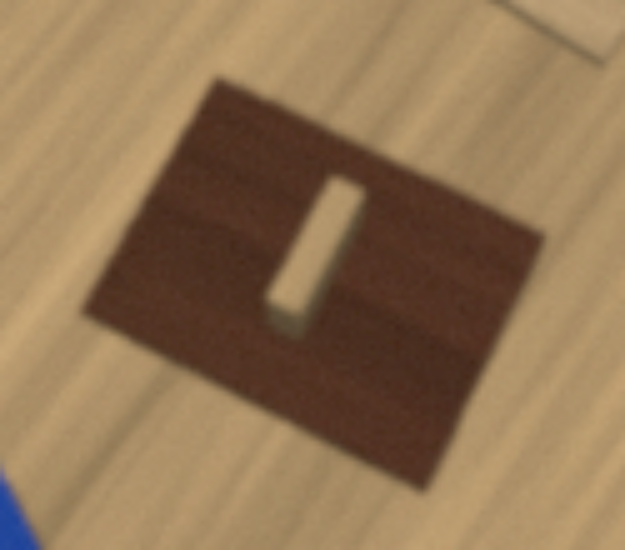

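View pics/crop2.png

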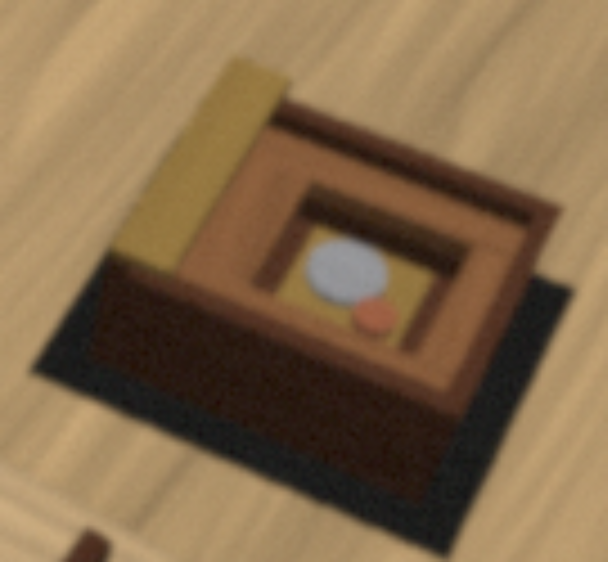

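The crop confirms a dark brown plate with a pale bar, and the fitted size (159x121, bar 16x59) matches. Next I fit the case pose.

```bash
python3 - <<'E'
from h import *
from scipy.optimize import minimize
for nm,roi in(('scene',(slice(95,220),slice(315,450))),('side',(slice(150,215),slice(230,340)))):
    C,I=cloud(nm,nm+'0'); m=np.zeros((420,560),bool); m[roi]=True
    L=C[m&(C[...,2]>95)&(C[...,2]<105)]
    r=cv2.minAreaRect(L[:,:2].astype(np.float32)); print(nm,'lip',len(L),r,np.median(L[:,2]))
    t=C[m&(C[...,2]>80)]; r=cv2.minAreaRect(t[:,:2].astype(np.float32)); print('outer',len(t),r)
    led=C[m&(C[...,2]>66)&(C[...,2]<74)]; print('ledge z',np.median(led[:,2]),len(led))
    wl=C[m&(C[...,2]>81)&(C[...,2]<87)]; print('wall z',np.median(wl[:,2]),len(wl))
E
```

```text
scene lip 766 ((478.8078308105469, 172.16055297851562), (36.47761154174805, 164.61207580566406), 5.822253704071045) 99.26810720008474
outer 1730 ((559.0179443359375, 180.2349395751953), (197.87644958496094, 164.62266540527344), 5.750154495239258)
ledge z 69.50816561827895 1716
wall z 83.21244846240279 868
side lip 283 ((477.8600769042969, 168.88583374023438), (38.149803161621094, 165.80126953125), 4.163549900054932) 98.7416200932032
outer 715 ((558.3949584960938, 175.85821533203125), (201.18519592285156, 174.2364959716797), 5.033030033111572)
ledge z 69.20428236676989 512
wall z 82.98605607470546 318
```

```bash
python3 -m pendant '[[[-1,0.338,-0.74,0,34.3],[-1,0.338,-0.74,0,34.3],[-1,0.338,-0.74,0,34.3],[-1,0.338,-0.74,0,34.3],[-1,0.338,-0.74,0,34.3],[-1,0.338,-0.74,0,34.3],[-1,0.338,-0.74,0,34.3],[-1,0.338,-0.74,0,34.3],[-1,0.338,-0.74,0,34.3],[-1,0.338,-0.74,0,34.3],[-1,0.338,-0.74,0,34.3],[-1,0.338,-0.74,0,34.3],[-1,0.338,-0.74,0,34.3],[-1,0.338,-0.74,0,34.3],[-1,0.338,-0.74,0,34.3],[-1,0.338,-0.74,0,34.3],[-1,0.338,-0.74,0,34.3],[-1,0.338,-0.74,0,34.3],[-1,0.338,-0.74,0,34.3],[-1,0.338,-0.74,0,34.3]]]' 30
python3 - <<'E'
from h import *
p,d=cap('wrist','w1')
W,p=cloud('wrist','w1'); 
b=(W[...,2]>36)&(W[...,2]<48); print('bar',b.sum(),cv2.minAreaRect(W[b][:,:2].astype(np.float32)),np.median(W[b][:,2]))
pl=(p.astype(int).sum(-1)<260)&(np.abs(W[...,2]-8)<5); print('plate',cv2.minAreaRect(W[pl][:,:2].astype(np.float32)))
print(monitor.sense()['eef_pos'],monitor.sense()['ee_rot'],monitor.sense()['joints'])
E
```

```text
time_s: 2.1
eef_pos: [574.1, -270.2, 231.3]
ee_rot: [-0.0, 0.659, 0.752, 0.0]
force: [-0.3, 0.3, -0.4]
grip_width: 0.999
bar 4139 ((591.9219970703125, -244.55715942382812), (534.6705322265625, 211.70591735839844), 80.47238159179688) 41.42285656735413
plate ((565.2418212890625, -263.4284973144531), (580.843505859375, 252.52745056152344), 79.42733001708984)
[ 574.17905811 -270.05333413  231.6208762 ] [-7.87035688e-06  6.58568660e-01  7.52520642e-01  5.91846057e-05] [-6.24011000e-01  5.61505654e-01  1.12822100e+00  1.20177018e-04
  1.45187045e+00 -2.32778768e+00]
```

View pics/w1.png

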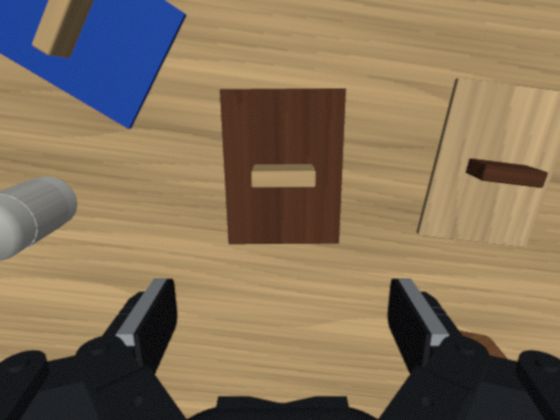

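The wrist view shows the dark panel at columns 220-346, rows 88-244, with its bar at (283,175). The bar's ends face the two fingers, as wanted.

```bash
python3 - <<'E'
from h import *
W,p=cloud('wrist','w1'); m=np.zeros((420,560),bool); m[80:250,205:360]=True
b=m&(W[...,2]>37)&(W[...,2]<46); print('bar',b.sum(),cv2.minAreaRect(W[b][:,:2].astype(np.float32)),np.median(W[b][:,2]))
pl=m&(p.astype(int).sum(-1)<260)&(np.abs(W[...,2]-8)<4); print('plate',cv2.minAreaRect(W[pl][:,:2].astype(np.float32)),np.median(W[pl][:,2]))
E
```

```text
bar 1088 ((572.2771606445312, -269.6926574707031), (16.058759689331055, 58.91582489013672), 8.954252243041992) 41.50112563071468
plate ((573.1908569335938, -269.17327880859375), (159.55406188964844, 119.30907440185547), 8.017887115478516) 7.643547604083778
```

```bash
python3 -m pendant '[[[-1,-0.001,0.0005,-0.05,0.4],[-1,-0.001,0.0005,-0.1,0.4],[-1,-0.001,0.0005,-0.15,0.4],[-1,-0.001,0.0005,-0.185,0.4],[-1,-0.001,0.0005,-0.205,0.4],[-1,-0.001,0.0005,-0.215,0.4],[-1,-0.001,0.0005,-0.221,0.4],[-1,-0.001,0.0005,-0.221,0.4],[1,-0.001,0.0005,-0.221,0.4],[1,-0.001,0.0005,-0.221,0.4],[1,-0.001,0.0005,-0.221,0.4],[1,-0.001,0.0005,-0.221,0.4],[1,-0.001,0.0005,-0.221,0.4],[1,-0.001,0.0005,-0.221,0.4],[1,-0.001,0.0005,-0.221,0.4]]]' 20
python3 - <<'E'
from h import *
p,d=cap('wrist','w2'); cap('side','s2')
E
```

```text
time_s: 3.65
eef_pos: [573.8, -270.9, 11.6]
ee_rot: [0.001, 0.656, 0.754, 0.0]
force: [-1.1, 1.3, 6.8]
grip_width: 0.697
```

View pics/w2.png

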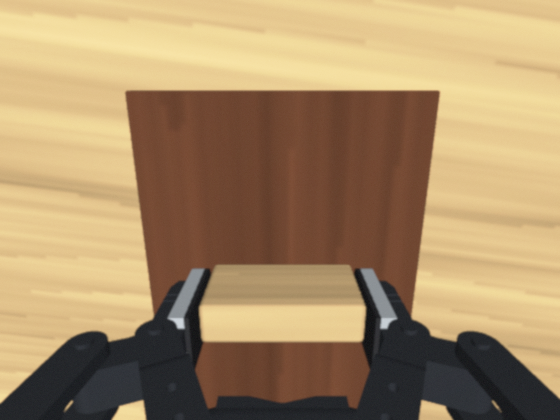

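View pics/s2.png

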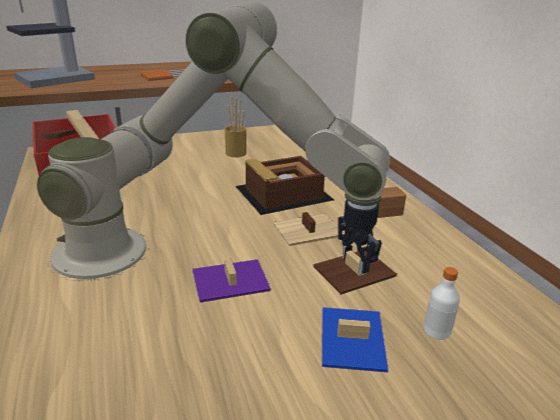

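The bar is held between the pads (opening 0.70, about 59 mm). A 7 N upward force suggests the tips touch the plate, so I'll regrip 5 mm higher to leave room for tilting.

```bash
python3 -m pendant '[[[-0.7,0,0,0,0],[-0.7,0,0,0,0],[-0.7,0,0,0.005,0],[-0.7,0,0,0.005,0],[1,0,0,0.005,0],[1,0,0,0.005,0],[1,0,0,0.005,0],[1,0,0,0.005,0],[1,0,0,0.005,0]]]' 20
python3 -m pendant '[[[1,0,0,0.01,0],[1,0,0,0.03,0],[1,0,0,0.07,0],[1,0,0,0.12,0],[1,0,0,0.17,0],[1,0,0,0.17,0]]]'
python3 - <<'E'
from h import *
cap('side','s3'); cap('wrist','w3'); C,I=cloud('side','s3')
cv2.imwrite('pics/s3c.png',cv2.resize(I[130:300,270:430],None,fx=3.5,fy=3.5)[:,:,::-1])
E
```

```text
time_s: 4.65
eef_pos: [573.4, -270.9, 15.6]
ee_rot: [0.0, 0.656, 0.754, -0.0]
force: [-0.0, -1.2, 5.4]
grip_width: 0.696
time_s: 5.25
eef_pos: [575.3, -271.8, 193.1]
ee_rot: [0.006, 0.656, 0.755, 0.001]
force: [-0.0, 0.5, -1.8]
grip_width: 0.696
```

View pics/s3c.png

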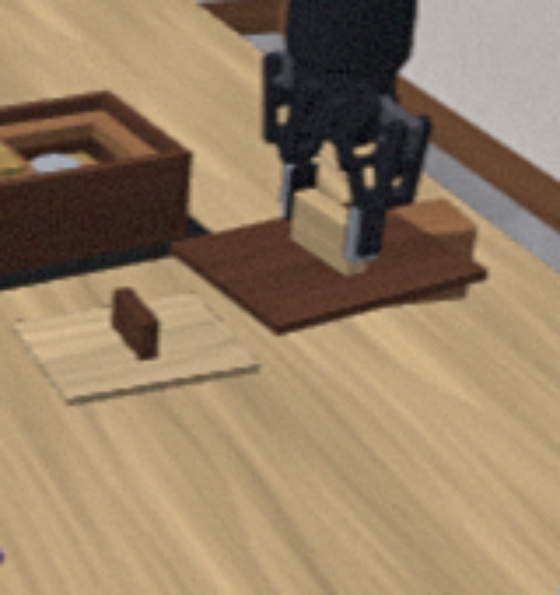

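View pics/w3.png

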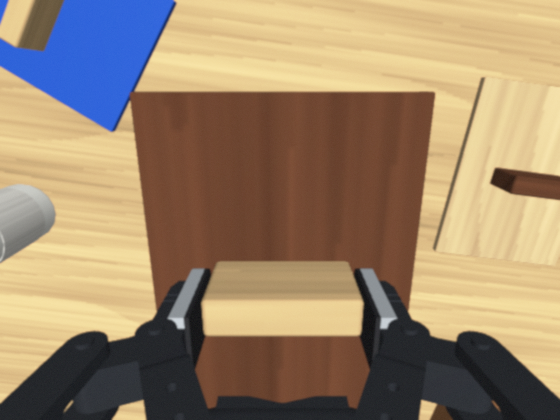

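The panel is held level and clear of the bench. Since the commands can't tilt the tool, I'll tilt the panel in the grip by pressing its +x end on top of the brass lip from outside, so it pivots about the pads with the -x edge low.

```bash
python3 -m pendant '[[[1,-0.006,0.016,0,0],[1,-0.018,0.047,0,-0.5],[1,-0.034,0.087,0,-1],[1,-0.050,0.128,0,-1.5],[1,-0.066,0.169,0,-2.3],[1,-0.082,0.210,0,-2.3],[1,-0.098,0.252,0,-2.3],[1,-0.114,0.293,0,-2.3],[1,-0.130,0.334,0,-2.3],[1,-0.146,0.375,0,-2.3],[1,-0.158,0.406,-0.01,-2.3],[1,-0.165,0.424,-0.02,-2.3],[1,-0.1687,0.434,-0.03,-2.3],[1,-0.1687,0.434,-0.04,-2.3],[1,-0.1687,0.434,-0.04,-2.3],[1,-0.1687,0.434,-0.04,-2.3]]]'
python3 - <<'E'
from h import *
cap('scene','c4'); cap('side','s4'); print(monitor.sense()['eef_pos'])
a=cv2.imread('pics/s4.png')[90:250,180:360]; b=cv2.imread('pics/c4.png')[60:220,270:450]
cv2.imwrite('pics/m4.png',np.hstack([cv2.resize(x,(400,356)) for x in(a,b)]))
E
```

```text
time_s: 6.95
eef_pos: [404.9, 162.5, 145.0]
ee_rot: [-0.0, 0.672, 0.741, -0.0]
force: [0.1, -0.6, -1.7]
grip_width: 0.698
[405.12633625 162.6679786  145.54863088]
```

View pics/m4.png

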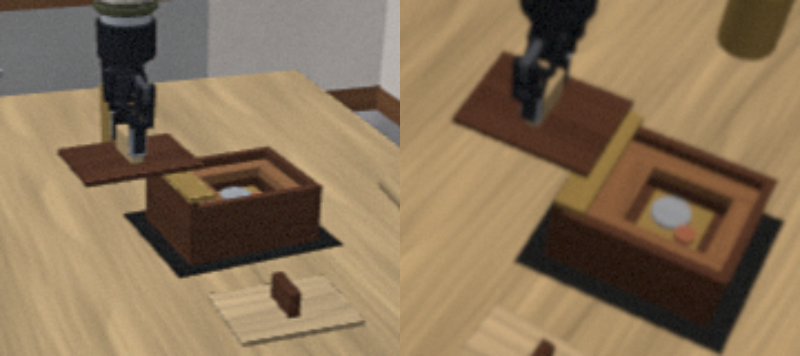

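The panel's +x end is over the brass lip in both views, and its yaw matches the case. Now I press down gently.

```bash
python3 -m pendant '[[[1,0,0,-0.012,0],[1,0,0,-0.024,0],[1,0,0,-0.028,0],[1,0,0,-0.030,0],[1,0,0,-0.032,0],[1,0,0,-0.034,0],[1,0,0,-0.036,0],[1,0,0,-0.036,0]]]'
python3 - <<'E'
from h import *
cap('side','s5'); 
cv2.imwrite('pics/s5c.png',cv2.resize(cv2.imread('pics/s5.png')[90:250,180:360],None,fx=4,fy=3.7))
E
```

```text
time_s: 7.85
eef_pos: [404.3, 163.3, 109.9]
ee_rot: [-0.0, 0.671, 0.741, -0.0]
force: [-5.6, -0.5, 4.3]
grip_width: 0.7
```

View pics/s5c.png

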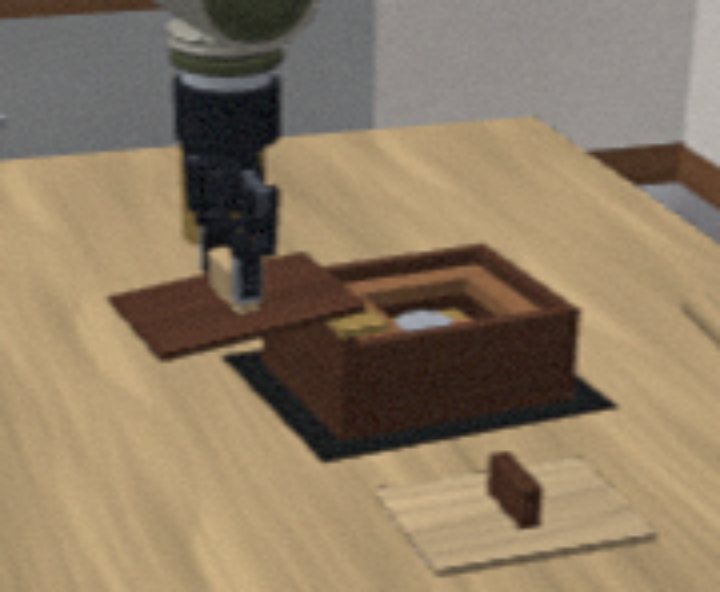

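The panel is tilting as planned, with its -x edge low. I press another 6 mm, then lift and measure the tilt.

```bash
python3 -m pendant '[[[1,0,0,-0.002,0],[1,0,0,-0.004,0],[1,0,0,-0.006,0],[1,0,0,-0.006,0],[1,0,0,0.005,0],[1,0,0,0.025,0],[1,0,0,0.05,0],[1,0,0,0.05,0],[1,0,0,0.05,0]]]'
cat > fit.py <<'E'
from h import *
import sys
def panel(n,tag,lo=(300,90,60),hi=(720,260,260)):
    W,I=cloud(n,tag)
    hsv=cv2.cvtColor(I,cv2.COLOR_RGB2HSV)
    m=np.all((W>lo)&(W<hi),-1)&(I.astype(int).sum(-1)<260)&(hsv[...,1]>80)&((hsv[...,0]<15)|(hsv[...,0]>170))
    k,l,st,c=cv2.connectedComponentsWithStats(m.astype(np.uint8)); j=1+np.argmax(st[1:,4]); m=l==j
    P=W[m]; c=np.median(P,0)
    for _ in range(6):
        u,s,vt=np.linalg.svd(P-P.mean(0),full_matrices=False); nn=vt[2]*np.sign(vt[2][2]); r=(P-P.mean(0))@nn
        P=P[np.abs(r)<max(2.5,1.5*np.std(r))]
    e1=np.array([np.cos(np.radians(5.6)),np.sin(np.radians(5.6)),0]); e1-=nn*(e1@nn); e1/=np.linalg.norm(e1); e2=np.cross(nn,e1)
    o=P.mean(0); q=np.stack([(P-o)@e1,(P-o)@e2],-1).astype(np.float32)
    rect=cv2.minAreaRect(q); ctr=o+rect[0][0]*e1+rect[0][1]*e2
    print(n,len(P),'normal',np.round(nn,3),'tilt',np.degrees(np.arccos(nn[2])).round(1),'size',np.round(rect[1],1),'ang',round(rect[2],1),'top ctr',np.round(ctr,1),'under ctr',np.round(ctr-8*nn,1))
    return ctr-8*nn,nn
E
python3 - <<'E'
from fit import *
cap('scene','c6'); cap('side','s6'); panel('scene','c6'); panel('side','s6'); print(monitor.sense()['eef_pos'])
a=cv2.imread('pics/s6.png')[60:250,150:350]; b=cv2.imread('pics/c6.png')[40:230,270:470]
cv2.imwrite('pics/m6.png',np.hstack([cv2.resize(x,(400,380)) for x in(a,b)]))
E
```

```text
time_s: 8.8
eef_pos: [404.8, 163.3, 159.6]
ee_rot: [0.0, 0.671, 0.741, 0.001]
force: [0.0, -0.5, -2.9]
grip_width: 0.697
scene 1696 normal [-0.197 -0.019  0.98 ] tilt 11.4 size [160.2 121.8] ang 0.2 top ctr [410.6 163.1 152.7] under ctr [412.2 163.2 144.9]
side 719 normal [ 0.254 -0.     0.967] tilt 14.7 size [329.3 163.6] ang 0.5 top ctr [492.9 165.2 105.5] under ctr [490.8 165.2  97.8]
[404.1755992  163.24855211 158.57141586]
```

View pics/m6.png

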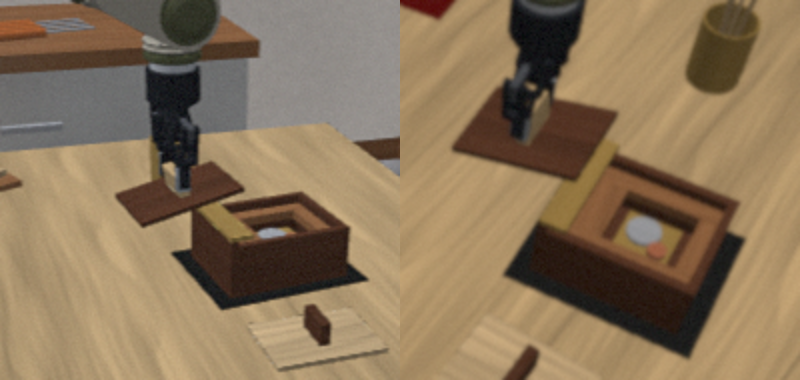

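The scene view gives a good fit: the tilt is 11.4° with the -x edge low, and the size is 160x122. The side fit merged with the case, so I'm discarding it. Next is the entry position over the recess.

```bash
python3 -m pendant '[[[1,0.012,0.0015,0,0],[1,0.037,0.004,0,0],[1,0.07,0.0075,0,0],[1,0.105,0.0112,0,0],[1,0.138,0.0147,0,0],[1,0.16,0.017,0,0],[1,0.171,0.0182,0,0],[1,0.175,0.0187,0,0],[1,0.175,0.0187,-0.01,0],[1,0.175,0.0187,-0.025,0],[1,0.175,0.0187,-0.035,0],[1,0.175,0.0187,-0.04,0],[1,0.175,0.0187,-0.04,0],[1,0.175,0.0187,-0.04,0]]]'
python3 - <<'E'
from fit import *
cap('scene','c7'); cap('side','s7'); print(monitor.sense()['eef_pos'])
for n,t in(('scene','c7'),('side','s7')):
  u,nn=panel(n,t,lo=(400,90,92),hi=(720,300,200))
a=cv2.imread('pics/s7.png')[90:240,200:360]; b=cv2.imread('pics/c7.png')[60:210,310:470]
cv2.imwrite('pics/m7.png',np.hstack([cv2.resize(x,(400,375)) for x in(a,b)]))
E
```

```text
time_s: 10.3
eef_pos: [579.7, 182.1, 119.7]
ee_rot: [0.0, 0.671, 0.741, 0.0]
force: [-0.4, 0.8, -1.7]
grip_width: 0.699
[579.8349158  182.07215005 119.94529981]
scene 2091 normal [-0.195 -0.02   0.981] tilt 11.3 size [123.1 160.9] ang 89.8 top ctr [585.6 182.  112.8] under ctr [587.1 182.2 104.9]
side 682 normal [-0.194 -0.018  0.981] tilt 11.2 size [123.9 159.3] ang 89.7 top ctr [584.1 176.1 112. ] under ctr [585.7 176.2 104.2]
```

View pics/m7.png

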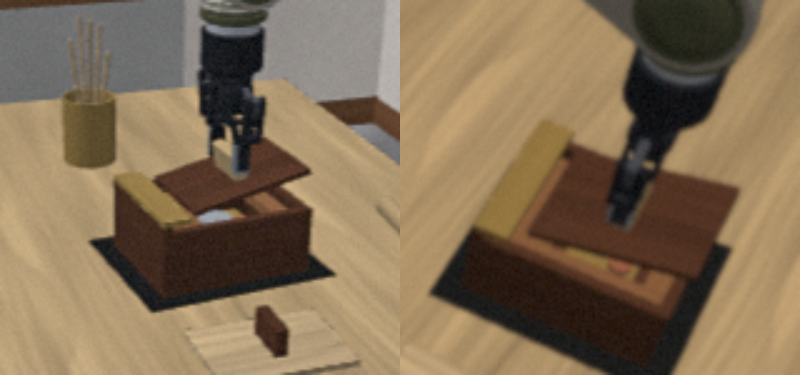

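Both cameras agree: tilt 11.3°, panel centre at case x' ≈ +28 and y' ≈ -1.5. The -x edge is just inside the lip and nothing is touching. Now I drop it 15 mm and slide it under the lip.

```bash
python3 -m pendant '[[[1,0,0.001,-0.004,0],[1,0,0.001,-0.009,0],[1,0,0.001,-0.013,0],[1,0,0.001,-0.0155,0],[1,0,0.001,-0.0155,0],[1,-0.004,0.0006,-0.0155,0],[1,-0.010,0,-0.0155,0],[1,-0.016,-0.0006,-0.0155,0],[1,-0.022,-0.0012,-0.0155,0],[1,-0.027,-0.0016,-0.0155,0],[1,-0.030,-0.0019,-0.0155,0],[1,-0.030,-0.0019,-0.0155,0],[1,-0.030,-0.0019,-0.0155,0]]]'
python3 - <<'E'
from fit import *
cap('scene','c8'); cap('side','s8'); print(monitor.sense()['eef_pos'],monitor.sense()['force'])
for n,t in(('scene','c8'),('side','s8')):
  u,nn=panel(n,t,lo=(490,110,86),hi=(720,300,200))
a=cv2.imread('pics/s8.png')[90:240,200:360]; b=cv2.imread('pics/c8.png')[60:210,310:470]
cv2.imwrite('pics/m8.png',np.hstack([cv2.resize(x,(400,375)) for x in(a,b)]))
E
```

```text
time_s: 11.7
eef_pos: [549.7, 180.1, 103.9]
ee_rot: [0.0, 0.671, 0.741, 0.0]
force: [0.1, -1.2, -2.0]
grip_width: 0.698
[549.76068443 180.11953533 103.80741755] [-0.73933938  0.16538274 -1.07629985]
scene 1612 normal [-0.192 -0.02   0.981] tilt 11.1 size [124.  141.7] ang 89.7 top ctr [564.9 180.1  98.9] under ctr [566.4 180.3  91.1]
side 526 normal [-0.192 -0.017  0.981] tilt 11.1 size [124.5 127.4] ang 89.6 top ctr [569.9 177.7  99. ] under ctr [571.4 177.8  91.1]
```

View pics/m8.png

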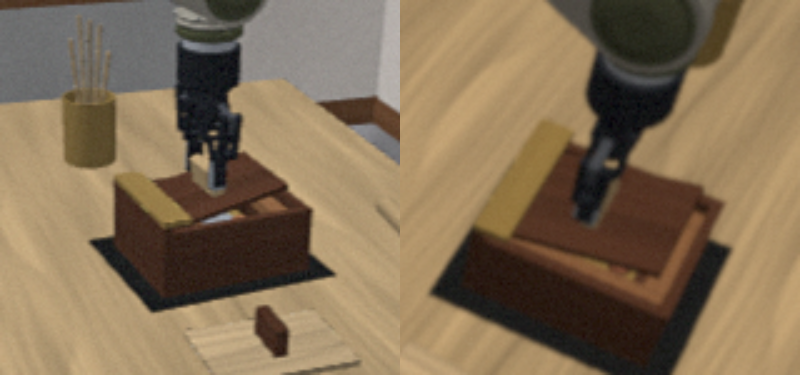

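The edge is under the lip at 11° tilt and the +x edge clears the wall, with no contact force. Now I lower it slowly, following the arc in +x.

```bash
python3 -m pendant '[[[1,0,0,-0.0015,0],[1,0,0,-0.003,0],[1,0,0,-0.004,0],[1,0.0004,0,-0.005,0],[1,0.001,0.0001,-0.006,0],[1,0.0016,0.0002,-0.007,0],[1,0.0022,0.0002,-0.008,0],[1,0.0028,0.0003,-0.009,0],[1,0.0034,0.0003,-0.010,0],[1,0.004,0.0004,-0.011,0],[1,0.0046,0.0004,-0.012,0],[1,0.0052,0.0005,-0.013,0],[1,0.0052,0.0005,-0.013,0]]]'
python3 - <<'E'
from fit import *
cap('scene','c9'); cap('side','s9'); print(monitor.sense()['eef_pos'],monitor.sense()['force'])
for n,t in(('scene','c9'),('side','s9')):
  u,nn=panel(n,t,lo=(490,110,74),hi=(640,300,200))
a=cv2.imread('pics/s9.png')[90:240,200:360]; b=cv2.imread('pics/c9.png')[60:210,310:470]
cv2.imwrite('pics/m9.png',np.hstack([cv2.resize(x,(400,375)) for x in(a,b)]))
E
```

```text
time_s: 13.1
eef_pos: [555.0, 180.6, 90.8]
ee_rot: [0.0, 0.671, 0.741, 0.0]
force: [1.8, 0.0, 1.7]
grip_width: 0.695
[554.93593145 180.64700099  90.81687504] [0.89945469 0.20419441 1.32654516]
scene 1848 normal [-0.077 -0.006  0.997] tilt 4.4 size [152.7 144.6] ang 89.5 top ctr [564.9 184.3  84.1] under ctr [565.6 184.3  76.1]
side 495 normal [-0.077 -0.008  0.997] tilt 4.4 size [144.7 142. ] ang 80.4 top ctr [572.5 181.1  84.3] under ctr [573.1 181.1  76.3]
```

View pics/m9.png

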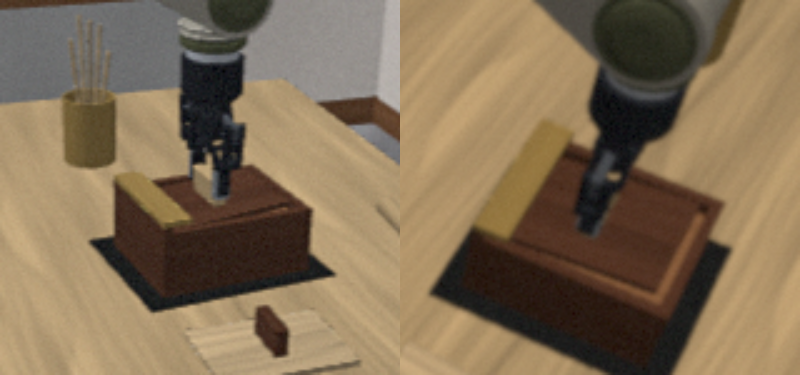

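Tilt is down to 4.4° with forces under 2 N, so I continue the remaining 5–6 mm.

```bash
python3 -m pendant '[[[1,0.0006,0,-0.001,0],[1,0.0012,0.0001,-0.002,0],[1,0.0018,0.0001,-0.003,0],[1,0.0024,0.0002,-0.004,0],[1,0.003,0.0003,-0.005,0],[1,0.003,0.0003,-0.006,0],[1,0.003,0.0003,-0.006,0],[1,0.003,0.0003,-0.006,0]]]'
python3 - <<'E'
from fit import *
cap('scene','c10'); cap('side','s10'); print(monitor.sense()['eef_pos'],monitor.sense()['force'])
for n,t in(('scene','c10'),('side','s10')):
  u,nn=panel(n,t,lo=(490,110,73),hi=(640,300,82))
a=cv2.imread('pics/s10.png')[90:240,200:360]; b=cv2.imread('pics/c10.png')[60:210,310:470]
cv2.imwrite('pics/m10.png',np.hstack([cv2.resize(x,(400,375)) for x in(a,b)]))
E
```

```text
time_s: 14.0
eef_pos: [557.9, 181.0, 84.8]
ee_rot: [0.0, 0.671, 0.741, 0.0]
force: [1.5, 0.6, 1.4]
grip_width: 0.697
[557.9056938  180.93110171  84.85256658] [ 0.87870232 -0.54008602  1.77933557]
scene 1861 normal [-0.005 -0.     1.   ] tilt 0.3 size [143.7 148.4] ang 85.9 top ctr [565.1 183.5  77.8] under ctr [565.2 183.5  69.8]
side 419 normal [-0.004  0.006  1.   ] tilt 0.4 size [130.5 149.1] ang 89.0 top ctr [570.1 184.4  77.2] under ctr [570.1 184.3  69.2]
```

View pics/m10.png

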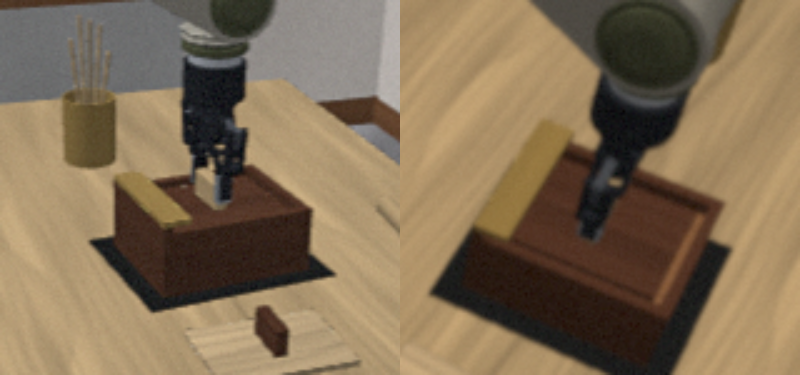

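It lies flat (0.3°, underside at 69.8 mm), so I release and rise.

```bash
python3 -m pendant '[[[-0.6,0,0,0,0],[-0.7,0,0,0,0],[-0.9,0,0,0,0],[-0.9,0,0,0,0],[-0.9,0,0,0.005,0],[-0.9,0,0,0.02,0],[-0.9,0,0,0.045,0],[-0.9,0,0,0.09,0],[-0.9,0,0,0.14,0],[-0.9,0,0,0.18,0],[-0.9,0,0,0.18,0],[-0.9,0,0,0.18,0]]]'
python3 - <<'E'
from fit import *
cap('scene','c11'); cap('side','s11'); cap('wrist','w11'); print(monitor.sense()['eef_pos'],monitor.sense()['force'])
for n,t in(('scene','c11'),('side','s11'),('wrist','w11')):
  u,nn=panel(n,t,lo=(490,110,73),hi=(640,250,82))
  W,I=cloud(n,t); m=np.all((W>(480,120,104))&(W<(640,240,118)),-1); print('bar',m.sum(),cv2.minAreaRect(W[m][:,:2].astype(np.float32)),np.median(W[m][:,2]))
  m=np.all((W>(400,60,96))&(W<(520,280,104)),-1); print('lip',cv2.minAreaRect(W[m][:,:2].astype(np.float32)))
W,I=cloud('scene','c11'); W0,_=cloud('scene','scene0')
for C in(W0,W):
  m=np.zeros((420,560),bool); m[195:270,280:375]=1; m&=(C[...,2]>33)&(C[...,2]<50); print('spare bar',C[m].mean(0).round(1))
a=cv2.imread('pics/s11.png')[90:240,200:360]; b=cv2.imread('pics/w11.png')
cv2.imwrite('pics/m11.png',np.hstack([cv2.resize(x,(400,375)) for x in(a,b)]))
E
```

```text
time_s: 15.3
eef_pos: [557.8, 180.9, 265.3]
ee_rot: [0.0, 0.671, 0.741, 0.0]
force: [0.7, 0.1, -0.9]
grip_width: 0.952
[557.31264963 180.85998716 263.33516011] [-0.03781891  0.39782174 -0.47883381]
scene 1965 normal [-0.     0.002  1.   ] tilt 0.1 size [131.6 145.4] ang 89.6 top ctr [564.9 185.5  77.3] under ctr [564.9 185.5  69.3]
bar 145 ((558.9254760742188, 179.17877197265625), (16.0872802734375, 60.2375373840332), 6.874866008758545) 111.14933612585656
lip ((478.96502685546875, 171.80166625976562), (36.374290466308594, 162.32235717773438), 5.508497714996338)
side 444 normal [-0.001  0.007  1.   ] tilt 0.4 size [138.3 138.2] ang 84.4 top ctr [570.8 180.8  77. ] under ctr [570.8 180.7  69. ]
bar 61 ((559.0387573242188, 174.34036254882812), (17.40248680114746, 64.39656829833984), 5.303442001342773) 109.79570649556621
lip ((477.996337890625, 168.35955810546875), (38.00139236450195, 165.4735870361328), 4.9103522300720215)
wrist 17045 normal [-0. -0.  1.] tilt 0.0 size [140.  119.9] ang 0.1 top ctr [566.1 181.7  77.6] under ctr [566.1 181.7  69.6]
bar 1422 ((555.4982299804688, 180.54537963867188), (15.580131530761719, 59.34954071044922), 5.483552932739258) 111.39537882120293
lip ((476.20208740234375, 171.73455810546875), (35.5665283203125, 160.41036987304688), 5.69827938079834)
spare bar [545.  -59.8  40.5]
spare bar [544.9 -59.4  40.5]
```

View pics/m11.png

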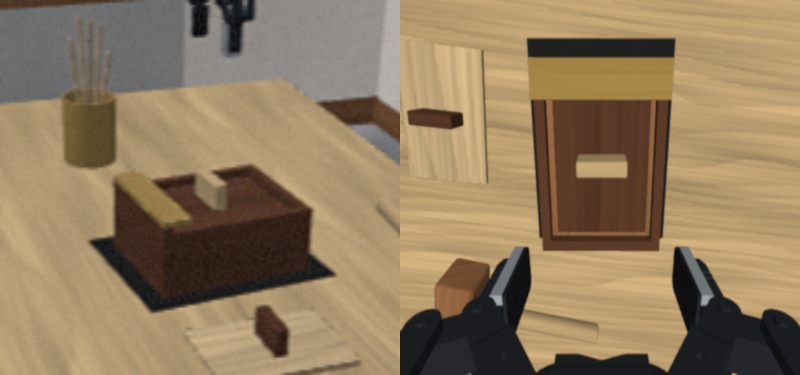

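Relative to the lip, the released panel sits at about x' -1 and y' +1 mm in the case. It is level, with its underside at 69.6 mm, and the spare hasn't moved. Handing in.

```bash
python3 -c "
from rig import order
print(order.finish_job())"
```

```text
the job is handed in; nothing more can be done
None
```

The dark panel is fitted in the clock case, with one short edge under the brass lip, and I've handed the job in after about 15 s on the robot's clock. The hand-in reports no verdict.

**What I did:** I gripped the bar across its ends so the panel could pivot between the pads. Pressing one end on top of the lip tilted it to 11°. I then slid the low edge under the lip, lowered the other edge slowly with forces of about 2 N or less, let go and moved the arm clear.

**Final checks:**
- **Tilt:** 0.0–0.4° in all three cameras.
- **Height:** the underside is at 69.0–69.6 mm, against the ledge at 70 mm.
- **Position:** the panel is about 1 mm off centre in x and in y by the wrist camera, measured from the lip.
- **Alignment:** the panel's length is within about 1.5° of the case's.
- **Pale panel:** it moved less than 0.5 mm, which is within measurement noise.

**Checks that failed or disagreed:**
- One side-camera fit of the tilt ran the panel and the case together, so I discarded it and used the scene camera.
- The side and scene cameras differ by about 4–5 mm in y, so I used positions relative to the case instead.
- The automatic outlines of the seated panel came out the wrong size, because the lip covers part of it and the case is a similar colour. I took its final position from the bar.

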